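# Rock a battery pack into its charging dock

### The job

Put the battery pack with the tongue on its end onto charge in the dock, whose cradle may be set towards either end of its base. Hook the tongue under the dock's lip against the spring contact, then rock the other end down, without forcing it (50 N at most), until the pack lies flat in the bay, and let go. Leave the flat-ended spare pack, the metal plug, the bottle, the mug and the lens can where they stand.

Things in the scene. Friction and masses are not known exactly. Their poses are not given: they have to be found in the camera images.
- pack_center (a point): Centre (half-way up) of the loose battery pack to charge: black case 100 x 46 x 40 mm (x, y, z), 0.2 to 0.4 kg, lying flat, z up. At its -x end a tongue 12 mm long, 30 mm wide, 9 mm high, centred across, flush with the underside. Grip its smooth sides, 46 mm apart. Either pack may lie in either place.
- pack: The same battery pack; origin in the middle of the case's underside, 20 mm below pack_center, same axes.
- tongue_tip (a point): Middle of the end face of the pack's tongue: 62 mm from pack_center along the pack's -x, 15.5 mm below it; same axes as the pack.
- dock: Charging dock: base plate of bright metal screwed to the bench, 196 x 86 x 4 mm, origin in its underside, z up; -x towards the lip end (nearer the robot). A grey plastic cradle holding the bay, 150 mm long, sits on it, set anywhere up to 20 mm to either side along x of the middle setting: it differs each time and is not reported, so look or feel for it. It is clamped there.
- bay_mid (a point): Point of the base, 10 mm above the bench, where the centre of the bay's floor is at the middle setting; axes as dock. Heights and x from here: bay 103 mm long (x = -51.5 to 51.5 mm), 48 mm wide for the 46 mm case. Side walls at x = -51 to -43 (flared on to -31) and 38 to 53 mm, 10 mm high, sloped lead-ins to 16 mm; between them open for fingers. End wall at +x 10 mm high, 12 mm thick.
- lip_mid (a point): Point of the base where the middle of the lip's upper edge is at the middle setting: 51.5 mm from bay_mid along -x, 16 mm above it; axes as dock. The lip is 4 mm thick (underside 12 mm over the bay floor), roofs the tongue's slot, 48 mm wide, 20 mm deep, and keeps the pack from going straight down.
- plunger (a joint): Spring contact in the slot: brass block 24 mm wide, 1.5 to 9.5 mm above the bay floor. 0 = out, its face 6 mm behind the lip's edge; grows in m as it is pushed to -x, up to 0.009; 2 N to start, 0.67 N more per mm. The tongue must push it back about 4 mm for the case to pass the end wall; seated it reads 0.003 to 0.006.
- spare_center (a point): Centre (half-way up) of the other, flat-ended pack: same 100 x 46 x 40 mm black case but no tongue. It belongs to another instrument; leave it. The two packs may change places.
- plug: Bystander: plain pale metal plug, 29 mm across, 30 mm high; origin in the middle of its underside.
- bottle: Bystander: round green bottle with a white cap, 54 mm across, 120 mm high; origin in the middle of its underside.
- cup: Bystander: green mug with a handle, 86 mm across, 96 mm high; origin in the middle of its underside.
- lens_can: Bystander: small black round can, 40 mm across, 52 mm high; origin in the middle of its underside.

How it is judged:
At the end, for the whole second after the job is handed in: The tongued pack lies flat in the bay (tilt under 0.03 rad, centre 27 to 32 mm above the bench, within 24.5 mm along and 3 mm across the dock, turned under 0.05 rad), tongue end under the lip pressing the spring contact in by 1.5 to 8.5 mm; at rest, released (x of pack_center in the frame of dock between -0.0245 and 0.0245 m and y of pack_center in the frame of dock between -0.003 and 0.003 m and z of pack_center in the frame of dock between 0.027 and 0.032 m and x of tongue_tip in the frame of dock below -0.035 m and value of joint plunger between 0.0015 and 0.0085 m and angle between pack_center's own z axis and vertical below 0.03 rad and angle between the x axis of pack_center and the x axis of dock, either way round below 0.05 rad and linear speed of pack below 0.01 m/s and angular speed of pack below 0.1 rad/s and contact force between the fingers and pack below 0.2 N); the robot touches nothing.
It fails at once if the spare pack, the plug, the bottle, the mug or the lens can is pushed more than 25 mm from its place (distance of any of spare_center, plug, bottle, cup, lens_can from where it was at the start of the episode above 0.025 m).
It fails at once if the pack is forced against the dock with more than 50 N (contact force between pack and dock above 50 N).
It also fails if it takes over 51 s, if anything falls off the work surface, if the arm or the gripper's body presses on something with over 40 N, if the wrist force passes 120 N, or if a joint passes its speed limit or range.

### The arm

A 7-joint arm with a two-finger parallel gripper is mounted at the origin on a cart in front of the work surface, level with it; the furniture and walls round the work are solid. World frame = base frame: x ahead of the robot, y to its left, z up, the work surface at z = 0. Lengths are in m, angles in rad, forces in N, time in s.
With the tool pointing down it reaches from about 0.4 to 0.875 m from the base axis. Payload 19.3 kg.
Tool frame: the origin (TCP) lies at the very end of the fingers, on their centre line; the grasp point (between the pads) lies 19 mm behind it; z points along the fingers, x is the direction in which the jaws open and shut, and the axes are right-handed (so a half turn about z gives the same grasp; the last joint's range is limited). The gripper opens to 85 mm and grips with 20 to 120 N. Pads are 22 mm wide; open, the fingers measure 114 mm over their backs; the gripper's body (76 mm by 85 mm) begins 54 mm behind the grasp point. The pads swing forward as they close: fully open they stand 13 mm farther back than shut.
Start: joints at [-1.229, 0.521, -0.036, 1.599, 0.021, 1.021, -0.113], TCP at [0.25, 0.573, 0.231] pointing down, gripper open.
Joint ranges: [-2.91, 2.91], [-0.3, 2.13], [-1.5, 1.42], [0.17, 2.43], [-1.26, 4.41], [0.16, 1.93], [-2.52, 2.52]. Speed limits (rad/s): [1.89, 1.89, 2.39, 2.39, 3.01, 3.01, 3.01].

### API

Orientations are given as a unit quaternion [w, x, y, z].
In Python, from cell import robot gives the robot as it stands. The module is installed in compiled form; this text tells all that it offers.
- The arm moves only by the shell command python3 -m crank 'ROWS' [FORCE]. ROWS is JSON, a list of rows, each a list of 3 entries, a list of its own where there are three numbers: the turn, a rotation vector about the tool's x, y, z in rad, then the shift along the tool's x, y, z in cm, then the closure, from 0 (fully open) to 1 (shut). A call has 1 to 10 rows; each row is the pose to reach, as a shift and turn from the pose commanded when the call began, along the tool's axes at that moment; what a row does not reach only later rows make up. A row lasts 1/10 s, in which the tool goes at most 50 mm and 8.59 degrees, less where a joint would pass 70% of its speed; a pose out of reach is approached as far as the arm can. A call with a gripper value outside its range is refused whole. The fingers move at their own pace and stop on an object; FORCE is the grip in N (left out, the last holds). Time passes only in rows, so rows that repeat a pose let the fingers close. It gives the time, the measured TCP pose, the force and the opening at its end, in the units of the state.
- robot.state(): the state, without advancing time (a new reading comes with each control period).
- robot.snapshot(name): name is "scene" or "top"; returns a dict with "img" (480x640x3 uint8, blue, green, red), "mtx" (3x3 intrinsics, pixels), "R" (3x3) and "t" (3): a world point X has camera coordinates R X + t. Camera axes: x right, y down, z forward; pixel columns grow to the right and rows downward; lengths in m; the calibration is good to about 2 mm. A picture is of the moment at which its call begins. There is no depth.
- robot.sign_off(): hands the job in, once; it reports no verdict.
The state is a dict: "time_s": time; "joints": joint angles; "qvel": joint speeds; "effort": joint torques, N m; "tool_pos": TCP position; "orientation": TCP orientation; "contact_force": force on the tool from outside, world axes, zero at the start; "ft_torque": the same for the moment, N m; "gripper_width": finger opening in m.
Only numpy, scipy, OpenCV 4.12 (cv2) and the standard library are available. Lean on these libraries where they do the work, as an engineer would, in place of code of your own. Each camera call takes 0.05 s, during which the arm holds its last target.

## Working session

There is one attempt and no reset: what is moved stays moved. The work goes in short steps, Python scripts to look and compute and a shell command to move; the robot and the scene stay as the last step left them, time stands still between calls to the robot, and variables do not carry over. Pictures are saved under pics/ and viewed, and the job is handed in when it is done.

```bash
mkdir -p pics; ls
python3 - <<'E'
from cell import robot
import cv2
print(robot.state())
for n in("scene","top"):
    s=robot.snapshot(n); cv2.imwrite(f"pics/{n}0.png",s["img"]); print(n,s["mtx"].tolist(),s["R"].tolist(),s["t"].tolist())
E
```

```text
pics
{'time_s': 0.0, 'joints': array([-1.22918933,  0.52204681, -0.03632298,  1.59999058,  0.02118416,
        1.02108743, -0.11282368]), 'qvel': array([-4.49322879e-04,  2.05183679e-03, -2.17017208e-03, -3.33299422e-04,
       -6.41627297e-05,  1.06687358e-05,  1.60226413e-03]), 'effort': array([ 1.80299146e-03, -9.27112269e+01,  1.98093005e+00, -3.69923294e+01,
        1.79031532e-02,  8.34442209e-03,  6.70272311e-05]), 'tool_pos': array([0.25006546, 0.57243274, 0.23071158]), 'orientation': array([ 3.42939160e-04,  8.36751958e-01,  5.47581804e-01, -4.60173234e-04]), 'contact_force': array([-0.34920389, -0.66277124,  0.05813292]), 'ft_torque': array([0.02766546, 0.00345082, 0.03266441]), 'gripper_width': 0.08569084149681508}
scene [[623.5278147214491, 0.0, 316.1658234117335], [0.0, 623.5278147214491, 239.6203963464286], [0.0, 0.0, 1.0]] [[0.6820253458496934, -0.7310788100643281, 0.019110235308130236], [-0.4029081931777287, -0.39742505894576363, -0.8244503080187514], [0.6103330365373187, 0.5545963360831755, -0.5656116057103614]] [-0.3457531466109106, 0.3061866454751185, 1.2770351363581836]
top [[476.7965992917475, 0.0, 318.42593572107074], [0.0, 476.7965992917475, 242.05264547624887], [0.0, 0.0, 1.0]] [[-0.021046052397066934, -0.9997785068317804, -3.0914650116511544e-05], [-0.9916943422509056, 0.020879799226498703, -0.126910856634905], [0.12688339223887513, -0.0026403146548816428, -0.9919141260776959]] [0.051329952178293045, 0.579893564202764, 1.2534349749011353]
```

View pics/scene0.png

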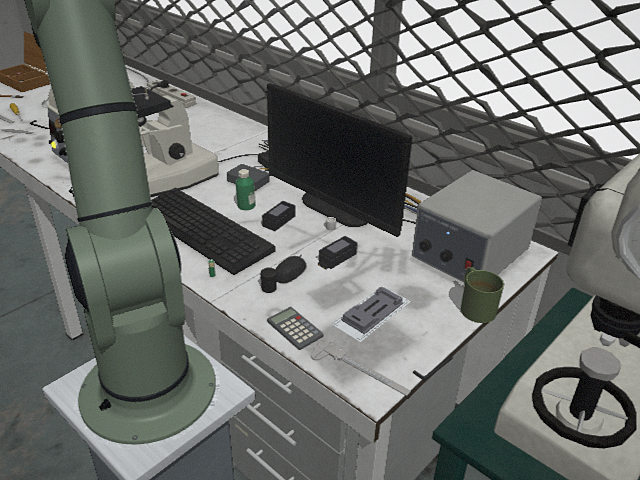

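View pics/top0.png

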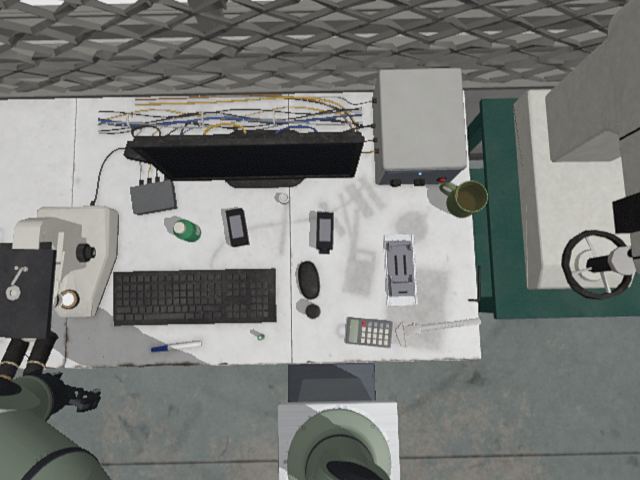

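Run:
```python
import cv2,numpy as np
a=cv2.imread("pics/top0.png");b=cv2.imread("pics/scene0.png")
c1=cv2.resize(a[190:320,210:430],(792,468),interpolation=cv2.INTER_CUBIC)
cv2.imwrite("pics/topz.png",c1)
c2=cv2.resize(b[190:340,250:420],(680,600),interpolation=cv2.INTER_CUBIC)
cv2.imwrite("pics/scz.png",c2)
```

```text
(no output)
```

View pics/topz.png

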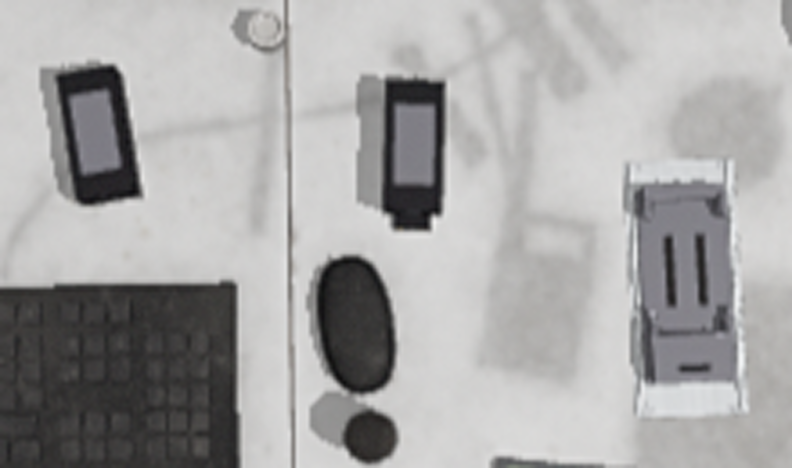

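View pics/scz.png

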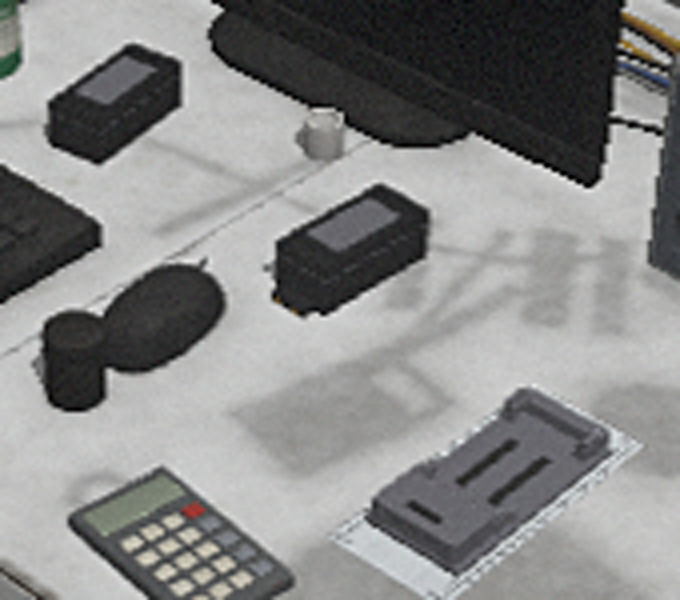

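```bash
cat > h.py <<'E'
import cv2,numpy as np
CAL={}
def cal():
    from cell import robot
    import os,pickle
    if os.path.exists("cal.pkl"): return pickle.load(open("cal.pkl","rb"))
    d={n:{k:v for k,v in robot.snapshot(n).items() if k!="img"} for n in("scene","top")}
    pickle.dump(d,open("cal.pkl","wb")); return d
def ray(n,uv,z):
    c=cal()[n];R=np.array(c["R"]);t=np.array(c["t"]).ravel();K=np.array(c["mtx"])
    C=-R.T@t; d=R.T@np.linalg.solve(K,[uv[0],uv[1],1]); return C+d*(z-C[2])/d[2]
def proj(n,X):
    c=cal()[n];p=np.array(c["mtx"])@(np.array(c["R"])@np.array(X)+np.array(c["t"]).ravel());return p[:2]/p[2]
E
python3 - <<'E'
import cv2,numpy as np
from h import *
for n in("scene","top"):
    c=cal()[n];print(n,-np.array(c["R"]).T@np.array(c["t"]).ravel())
a=cv2.imread("pics/top0.png")
g=cv2.cvtColor(a,cv2.COLOR_BGR2GRAY)
def mask(m,x0,y0,x1,y1):
    k=np.zeros_like(m);k[y0:y1,x0:x1]=m[y0:y1,x0:x1];return k
m=mask((g<70).astype(np.uint8),305,205,340,258)
cs,_=cv2.findContours(m,0,1);c=max(cs,key=cv2.contourArea)
r=cv2.minAreaRect(c);print("pack",r,cv2.approxPolyDP(c,1.5,True).reshape(-1,2).tolist())
m0=m.copy(); 
for y in range(205,258):
    xs=np.where(m[y])[0]
    if len(xs): print(y,xs.min(),xs.max(),end=' | ')
# lable
lab=mask(((g>95)&(g<150)).astype(np.uint8),317,214,333,246)
cs,_=cv2.findContours(lab,0,1);c=max(cs,key=cv2.contourArea);print("\nlabel",cv2.minAreaRect(c))
# dock
big=cv2.resize(a[225:315,375:425],None,fx=6,fy=6,interpolation=cv2.INTER_CUBIC);cv2.imwrite("pics/dockz.png",big)
b=cv2.imread("pics/scene0.png")
cv2.imwrite("pics/dockzs.png",cv2.resize(b[280:340,330:415],None,fx=8,fy=8,interpolation=cv2.INTER_CUBIC))
E
```

```text
scene [-0.42023922 -0.83932556  0.98134899]
top [0.41711738 0.04251998 1.31689623]
pack ((324.351318359375, 232.4617156982422), (15.991120338439941, 40.943931579589844), 1.9091522693634033) [[317, 213], [316, 247], [320, 252], [328, 253], [332, 243], [332, 213]]
212 325 325 | 213 317 332 | 214 317 332 | 215 317 332 | 216 317 332 | 217 317 332 | 218 317 332 | 219 317 332 | 220 317 332 | 221 317 332 | 222 317 332 | 223 317 332 | 224 317 332 | 225 317 332 | 226 317 332 | 227 317 332 | 228 317 332 | 229 317 332 | 230 317 332 | 231 317 332 | 232 317 332 | 233 317 332 | 234 317 332 | 235 317 332 | 236 317 332 | 237 317 332 | 238 317 332 | 239 317 332 | 240 317 332 | 241 317 332 | 242 317 332 | 243 316 332 | 244 317 331 | 245 317 331 | 246 317 331 | 247 316 331 | 248 317 331 | 249 319 329 | 250 320 328 | 251 320 328 | 252 320 328 | 253 326 328 | 
label ((324.8242492675781, 229.51622009277344), (10.686650276184082, 21.42323875427246), 2.8624050617218018)
```

View pics/dockz.png

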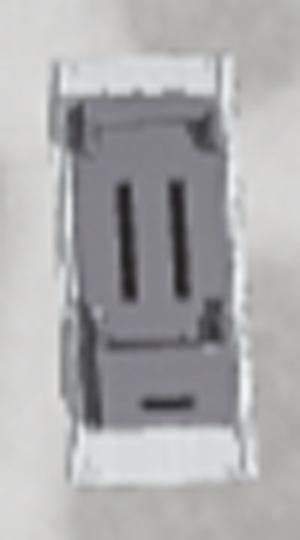

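View pics/dockzs.png

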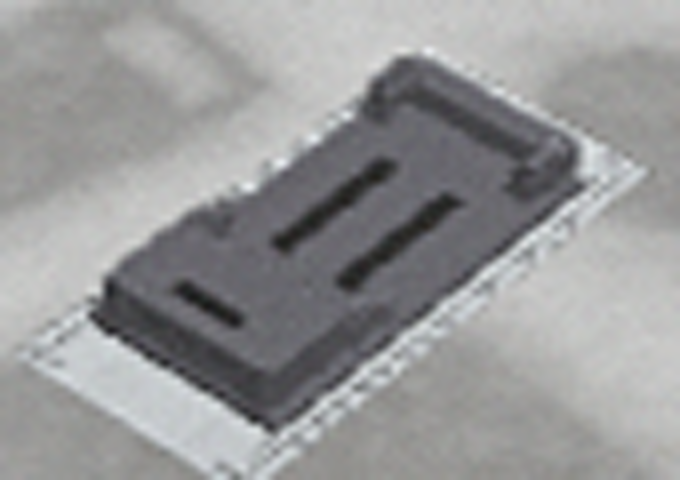

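Run:
```python
from h import *
np.set_printoptions(precision=4,suppress=True)
T=lambda u,v,z:ray("top",(375+u/6-.5+.083,225+v/6-.5+.083),z)
S=lambda u,v,z:ray("scene",(330+u/8-.5+.06,280+v/8-.5+.06),z)
print("base corners top",*[T(u,v,.004) for u,v in((57,57),(233,57),(253,482),(72,482))],sep='\n')
print("base corners scene",*[S(u,v,.004) for u,v in((20,355),(650,170),(250,485),(425,50))],sep='\n')
print("lip outer top edge", T(100,427,.026),T(240,425,.026)); print("lip inner",T(108,343,.026),T(205,343,.026))
print("lip inner floor z10",T(108,347,.01))
print("endwall far",T(80,97,.026),T(215,95,.026)); print("endwall bay side",T(95,125,.02),T(195,122,.02))
print("slots",[T(u,v,.010) for u,v in((124,180),(178,180),(128,300),(183,298))])
print("lip slot", T(143,404,.026),T(193,404,.026))
print("scene lip outer",S(105,280,.026),S(270,375,.026)); 
print("scene slots",[S(u,v,.010) for u,v in((385,165),(283,245),(450,200),(348,285))])
print("scene lipslot",S(180,288,.026),S(240,325,.026))
# pack
print("pack top far", ray("top",(316.7,212.6),.04),ray("top",(332.5,212.6),.04),"near",ray("top",(316.7,248.5),.04),ray("top",(331.5,248.5),.04),"label",ray("top",(324.82,229.5),.04),"tongue",ray("top",(324.2,252.8),.009))
q=lambda u,v,z:ray("scene",(250+u/4-.4,190+v/4-.4),z)
print("pack scene: far R, far L, near L, near R top",*[q(u,v,.04) for u,v in((429,210),(380,184),(276,240),(326,268))])
```

```text
base corners top
[ 0.6036 -0.1441  0.004 ]
[ 0.6018 -0.2256  0.004 ]
[ 0.4064 -0.2257  0.004 ]
[ 0.4082 -0.1434  0.004 ]
base corners scene
[ 0.4078 -0.1428  0.004 ]
[ 0.6037 -0.2249  0.004 ]
[ 0.4127 -0.2251  0.004 ]
[ 0.6019 -0.1397  0.004 ]
lip outer top edge [ 0.4325 -0.1538  0.026 ] [ 0.4321 -0.2166  0.026 ]
lip inner [ 0.47   -0.1589  0.026 ] [ 0.4691 -0.2025  0.026 ]
lip inner floor z10 [ 0.4688 -0.1613  0.01  ]
endwall far [ 0.5818 -0.1507  0.026 ] [ 0.5815 -0.2122  0.026 ]
endwall bay side [ 0.5696 -0.1579  0.02  ] [ 0.57   -0.2036  0.02  ]
slots [array([ 0.5451, -0.1718,  0.01  ]), array([ 0.5445, -0.1965,  0.01  ]), array([ 0.49  , -0.1713,  0.01  ]), array([ 0.4904, -0.1964,  0.01  ])]
lip slot [ 0.4423 -0.1735  0.026 ] [ 0.4419 -0.1959  0.026 ]
scene lip outer [ 0.4301 -0.1547  0.026 ] [ 0.4322 -0.2146  0.026 ]
scene slots [array([ 0.5431, -0.1696,  0.01  ]), array([ 0.493 , -0.1708,  0.01  ]), array([ 0.5439, -0.1938,  0.01  ]), array([ 0.4925, -0.1959,  0.01  ])]
scene lipslot [ 0.4426 -0.1725  0.026 ] [ 0.4424 -0.1951  0.026 ]
pack top far [0.6613 0.0421 0.04  ] [ 0.6604 -0.0009  0.04  ] near [0.563  0.0441 0.04  ] [0.5622 0.0043 0.04  ] label [0.6144 0.0211 0.04  ] tongue [0.5542 0.0237 0.009 ]
pack scene: far R, far L, near L, near R top [ 0.663  -0.0013  0.04  ] [0.6635 0.0421 0.04  ] [0.5664 0.0478 0.04  ] [0.5661 0.0038 0.04  ]
```

```bash
cat >> h.py <<'E'
from scipy.spatial.transform import Rotation as Ro
def pose(s=None):
    from cell import robot
    s=s or robot.state(); q=s["orientation"]; return np.array(s["tool_pos"]),Ro.from_quat([q[1],q[2],q[3],q[0]])
def target(yaw,tilt):
    # tool x along world direction yaw (rad), z down; tilt>0 = nose(-x) down, about world-ish tool x
    R0=Ro.from_matrix(np.array([[np.cos(yaw),np.sin(yaw),0],[np.sin(yaw),-np.cos(yaw),0],[0,0,-1]]).T) 
    return Ro.from_rotvec(-tilt*np.array([np.cos(yaw),np.sin(yaw),0]))*R0
def delta(P,R,base=None):
    p,r=base or pose()
    print("turn",(r.inv()*R).as_rotvec().round(4).tolist(),"shift cm",(r.inv().apply(np.array(P)-p)*100).round(3).tolist())
E
python3 - <<'E'
from h import *
print(target(1.5,0).as_matrix())
delta([.6135,.0228,.12],target(np.pi/2-.042,0))
delta([.6135,.0228,.0085],target(np.pi/2-.042,0))
print(ray("top",(260,178),.1),ray("top",(187,229),.12),ray("scene",(400,233),.1))
E
```

```text
[[ 0.0707372   0.99749499  0.        ]
 [ 0.99749499 -0.0707372   0.        ]
 [ 0.          0.         -1.        ]]
turn [-0.0001, 0.0007, -0.3698] shift cm [-35.827, 55.304, 11.122]
turn [-0.0001, 0.0007, -0.3698] shift cm [-35.82, 55.304, 22.272]
[0.74502227 0.18865078 0.1       ] [0.61065985 0.3723349  0.12      ] [ 0.70283264 -0.10707121  0.1       ]
```

```bash
python3 -m crank '[[[0,0,-0.37],[-35.8,55.3,5],0],[[0,0,-0.37],[-35.8,55.3,5],0],[[0,0,-0.37],[-35.8,55.3,5],0],[[0,0,-0.37],[-35.8,55.3,5],0],[[0,0,-0.37],[-35.8,55.3,5],0],[[0,0,-0.37],[-35.8,55.3,5],0],[[0,0,-0.37],[-35.8,55.3,5],0],[[0,0,-0.37],[-35.8,55.3,5],0],[[0,0,-0.37],[-35.8,55.3,5],0],[[0,0,-0.37],[-35.8,55.3,5],0]]' 40
python3 - <<'E'
from h import *
delta([.6135,.0228,.12],target(np.pi/2-.042,0))
E
```

```text
time_s: 1.2
tool_pos: [0.5261, 0.155, 0.1934]
orientation: [0.0, 0.722, 0.692, 0.0]
contact_force: [0.6, 0.8, 0.1]
gripper_width: 0.0854
turn [0.0002, -0.0001, 0.0003] shift cm [-12.849, 9.286, 7.339]
```

```bash
python3 -m crank '[[[0,0,0],[-12.8,9.3,7],0],[[0,0,0],[-12.8,9.3,7],0],[[0,0,0],[-12.8,9.3,7],0],[[0,0,0],[-12.8,9.3,7],0],[[0,0,0],[-12.8,9.3,7],0],[[0,0,0],[-12.8,9.3,7],0],[[0,0,0],[-12.8,9.3,7],0]]' 40
python3 - <<'E'
from h import *
from cell import robot
delta([.6135,.0228,.0085],target(np.pi/2-.042,0))
for n in("scene","top"):
    cv2.imwrite(f"pics/{n}1.png",robot.snapshot(n)["img"])
b=cv2.imread("pics/scene1.png");cv2.imwrite("pics/scz1.png",cv2.resize(b[140:340,220:420],(600,600),interpolation=cv2.INTER_CUBIC))
E
```

```text
time_s: 1.9
tool_pos: [0.6126, 0.0264, 0.1239]
orientation: [-0.0, 0.721, 0.693, 0.0]
contact_force: [0.7, -0.6, 0.1]
gripper_width: 0.0854
turn [0.0003, -0.0006, 0.0015] shift cm [-0.359, 0.098, 11.538]
```

View pics/scz1.png

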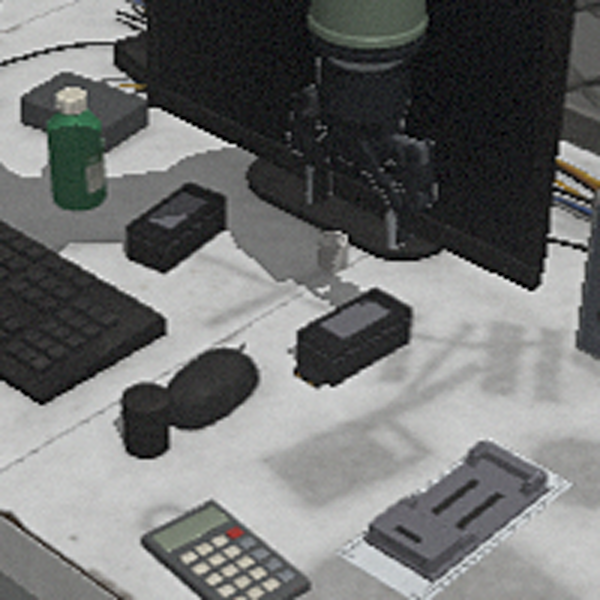

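View pics/top1.png

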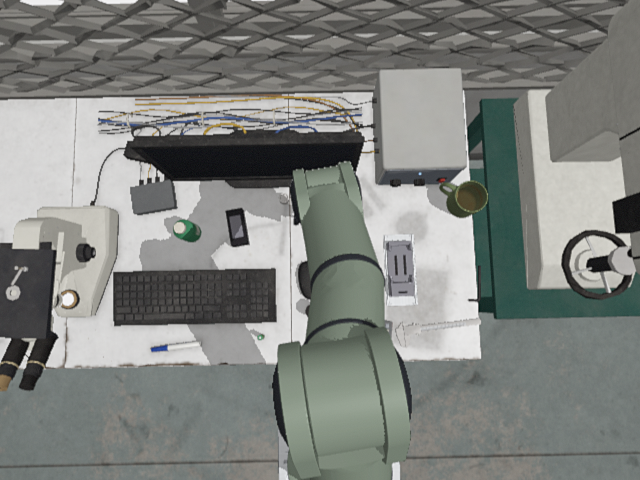

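```bash
python3 -c "
from h import *
print(ray('scene',(337,215.5),.124), proj('scene',[.6135,.0228,.124]))"
python3 -m crank '[[[0,0,0],[-0.3,0.1,6],0],[[0,0,0],[-0.3,0.1,6],0],[[0,0,0],[-0.3,0.1,10],0],[[0,0,0],[-0.3,0.1,11.5],0],[[0,0,0],[-0.3,0.1,11.5],0],[[0,0,0],[-0.3,0.1,11.5],0]]' 40
```

```text
[0.62307276 0.03806625 0.124     ] [338.99894369 219.16555279]
time_s: 2.6
tool_pos: [0.6142, 0.0222, 0.0097]
orientation: [0.0, 0.722, 0.692, 0.0]
contact_force: [-0.5, 0.2, 0.1]
gripper_width: 0.0856
```

```bash
python3 -m crank '[[[0,0,0],[0,0,0],1],[[0,0,0],[0,0,0],1],[[0,0,0],[0,0,0],1],[[0,0,0],[0,0,0],1],[[0,0,0],[0,0,0],1],[[0,0,0],[0,0,0],1],[[0,0,0],[0,0,0],1],[[0,0,0],[0,0,0],1],[[0,0,0],[0,0,0],1]]' 60
python3 -m crank '[[[0,0,0],[0,0,-2],1],[[0,0,0],[0,0,-5],1],[[0,0,0],[0,0,-9],1],[[0,0,0],[0,0,-11],1],[[0,0,0],[0,0,-11],1]]' 60
```

```text
time_s: 3.5
tool_pos: [0.6142, 0.0221, 0.0097]
orientation: [0.0, 0.722, 0.692, 0.001]
contact_force: [-3.3, -0.1, 12.3]
gripper_width: 0.0453
time_s: 4.0
tool_pos: [0.6152, 0.0221, 0.1217]
orientation: [0.001, 0.722, 0.692, 0.002]
contact_force: [0.8, 0.7, -2.7]
gripper_width: 0.0451
```

Run:
```python
from h import *
delta([.522,-.184,.12],target(np.pi/2-.002,0))
```

```text
turn [0.0047, -0.0006, -0.0401] shift cm [-20.987, -8.442, 0.114]
```

```bash
python3 -m crank '[[[0.005,0,-0.04],[-5,-2,0.1],1],[[0.005,0,-0.04],[-9,-3.6,0.1],1],[[0.005,0,-0.04],[-13,-5.2,0.1],1],[[0.005,0,-0.04],[-17,-6.8,0.1],1],[[0.005,0,-0.04],[-20,-8,0.1],1],[[0.005,0,-0.04],[-21,-8.4,0.1],1],[[0.005,0,-0.04],[-21,-8.4,0.1],1],[[0.005,0,-0.04],[-21,-8.4,0.1],1],[[0.005,0,-0.04],[-21,-8.4,0.1],1]]'
python3 - <<'E'
from h import *
from cell import robot
print(robot.state()["tool_pos"],robot.state()["orientation"])
for n in("scene","top"):
    cv2.imwrite(f"pics/{n}2.png",robot.snapshot(n)["img"])
b=cv2.imread("pics/scene2.png");cv2.imwrite("pics/scz2.png",cv2.resize(b[220:370,310:460],(600,600),interpolation=cv2.INTER_CUBIC))
b=cv2.imread("pics/top2.png");cv2.imwrite("pics/tz2.png",cv2.resize(b[200:320,340:460],(600,600),interpolation=cv2.INTER_CUBIC))
E
```

```text
time_s: 4.9
tool_pos: [0.5214, -0.1828, 0.1171]
orientation: [-0.002, 0.707, 0.707, -0.002]
contact_force: [-0.7, 0.4, -3.4]
gripper_width: 0.0449
[ 0.52143738 -0.18277259  0.11712312] [-0.00208545  0.70712089  0.70708781 -0.0015859 ]
```

View pics/scz2.png

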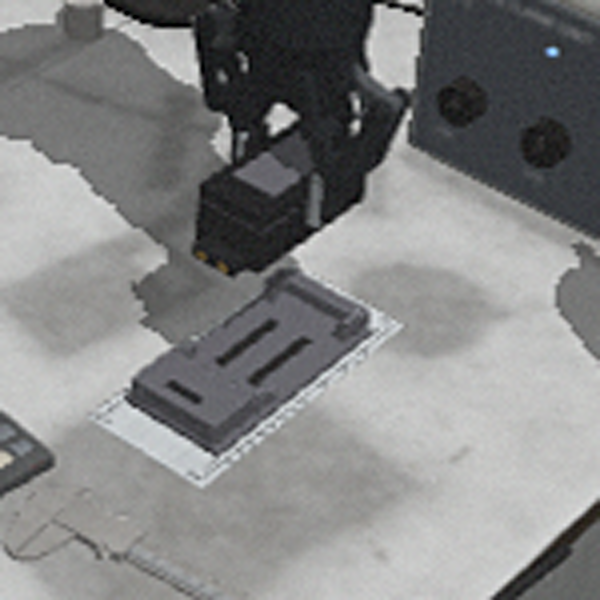

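View pics/tz2.png

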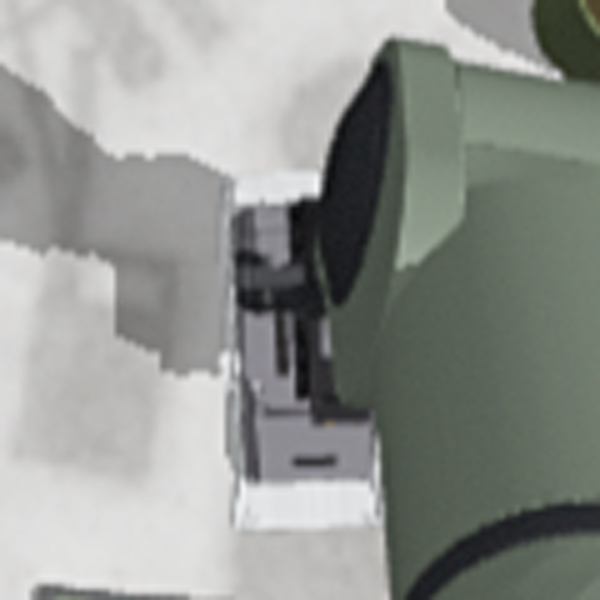

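Run:
```python
from h import *
q=lambda u,v,z:ray("scene",(310+u/4-.4,220+v/4-.4),z)
b=.1074
print("top-front-left",q(202,186,b+.04)); print("label corner left",q(232,177,b+.04))
print("orange",q(201,255,b+.0045),q(223,267,b+.0045))
for dx in(.048,.050,.052):
  print([((proj("scene",[.5214-dx-e,-.1828+y,b+z])-[310,220])*4).round(0).tolist() for e,y,z in((0,.023,.04),(0,-.023,.04),(0,-.023,.0),(.012,.015,0),(.012,-.015,0),(.012,-.015,.009),(.012,.015,.009))])
b=cv2.imread("pics/scene2.png");b=np.clip(b.astype(float)*2.5,0,255).astype(np.uint8);cv2.imwrite("pics/scz2b.png",cv2.resize(b[255:300,350:400],None,fx=12,fy=12,interpolation=cv2.INTER_CUBIC))
```

```text
top-front-left [ 0.47215824 -0.16272503  0.1474    ]
label corner left [ 0.49046796 -0.16938371  0.1474    ]
orange [ 0.46006226 -0.17475172  0.1119    ] [ 0.46038443 -0.19039892  0.1119    ]
[[198.0, 181.0], [262.0, 216.0], [257.0, 273.0], [191.0, 253.0], [232.0, 277.0], [233.0, 264.0], [192.0, 241.0]]
[[195.0, 183.0], [260.0, 218.0], [255.0, 275.0], [189.0, 255.0], [230.0, 278.0], [231.0, 266.0], [190.0, 242.0]]
[[193.0, 184.0], [258.0, 220.0], [253.0, 277.0], [186.0, 256.0], [228.0, 280.0], [229.0, 267.0], [187.0, 244.0]]
```

View pics/scz2b.png

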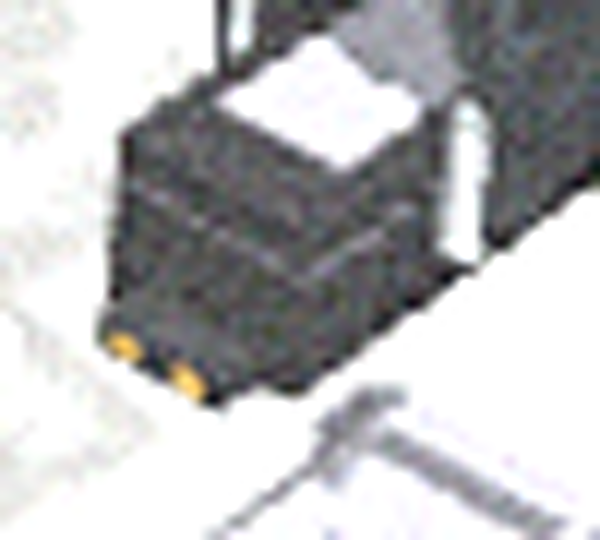

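```bash
cat >> h.py <<'E'
XL,FL,YD,YAW=.467,.010,-.1837,-.002
def tcp(pen,h,th,a=.0615,b=.0097):
    u=np.array([np.cos(th),0,np.sin(th)]);n=np.array([-np.sin(th),0,np.cos(th)])
    return np.array([XL-pen,YD,FL+h])+a*u+b*n
def go(pen,h,th): 
    P=tcp(pen,h,th);print(P.round(4));delta(P,target(np.pi/2+YAW,th))
def tip(a=.0615,b=.0097):
    from cell import robot
    s=robot.state();p,r=pose(s);t=p-a*r.apply([0,1,0])+b*r.as_matrix()[:,2]
    print("pen %.2f y %.2f h %.2f mm"%((XL-t[0])*1e3,(t[1]-YD)*1e3,(t[2]-FL)*1e3),"tilt %.4f"%np.arcsin(r.apply([0,1,0])[2]),"yaw %.4f"%np.arctan2(r.apply([0,1,0])[1],r.apply([0,1,0])[0]),"F",s["contact_force"].round(2),"M",s["ft_torque"].round(2),s["time_s"])
E
python3 - <<'E'
from h import *
print(target(np.pi/2,.2).apply([0,1,0]))
tip(); go(-.012,.02,.21)
E
```

```text
[0.98006658 0.         0.19866933]
pen 7.16 y 0.69 h 97.91 mm tilt -0.0051 yaw -0.0002 F [ 0.24 -0.01 -2.15] M [ 0.03 -0.04 -0.02] 5.0
[ 0.5371 -0.1837  0.0523]
turn [-0.2151, -0.0006, 0.0018] shift cm [-0.07, 1.607, 6.491]
```

```bash
python3 -m crank '[[[-0.1,0,0],[-0.07,0.8,0.5],1],[[-0.2,0,0],[-0.07,1.6,1],1],[[-0.215,0,0],[-0.07,1.6,3],1],[[-0.215,0,0],[-0.07,1.6,5],1],[[-0.215,0,0],[-0.07,1.6,6.5],1],[[-0.215,0,0],[-0.07,1.6,6.5],1],[[-0.215,0,0],[-0.07,1.6,6.5],1],[[-0.215,0,0],[-0.07,1.6,6.5],1]]'
python3 - <<'E'
from h import *
from cell import robot
tip();go(-.008,.0015,.21)
b=robot.snapshot("scene")["img"];cv2.imwrite("pics/scz3.png",cv2.resize(b[250:340,320:420],(700,630)[0:2],interpolation=cv2.INTER_CUBIC)[:600])
E
```

```text
time_s: 5.8
tool_pos: [0.5373, -0.1848, 0.0533]
orientation: [0.075, 0.704, 0.703, 0.074]
contact_force: [-1.1, -1.0, -2.8]
gripper_width: 0.0452
pen -12.15 y -1.05 h 20.89 mm tilt 0.2111 yaw -0.0013 F [-1.09 -1.04 -2.8 ] M [-0.    0.32 -0.05] 5.8
[ 0.5331 -0.1837  0.0338]
turn [0.0011, 0.0001, 0.0007] shift cm [0.112, -0.811, 1.815]
```

View pics/scz3.png

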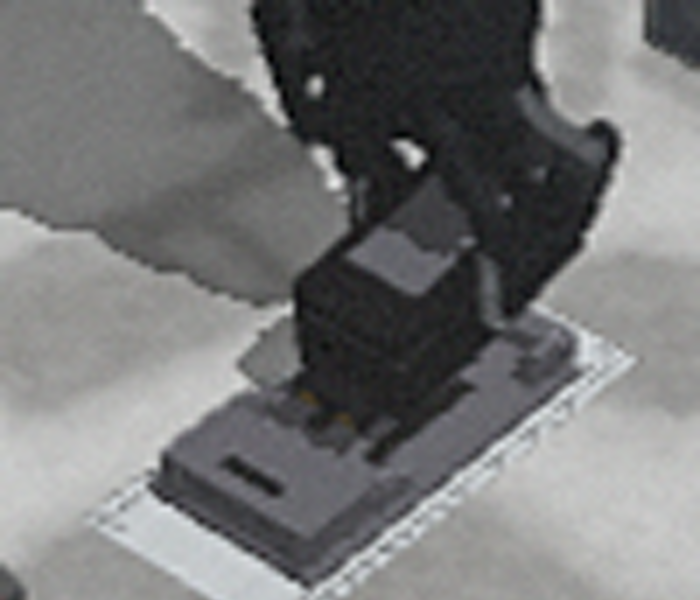

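Run:
```python
from h import *
q=lambda u,v,z:ray("scene",(320+u/7-.43,250+v/7-.43),z)
print(q(308,398,.0353),q(345,418,.0353),"slot",q(225,460,.026),q(280,492,.026), "lip ends outer",q(163,465,.026),q(303,545,.026),"farwall",q(635,355,.004),q(95,520,.004))
```

```text
[ 0.47727109 -0.17754209  0.0353    ] [ 0.47799939 -0.19275116  0.0353    ] slot [ 0.44275479 -0.17130895  0.026     ] [ 0.44332154 -0.19437329  0.026     ] lip ends outer [ 0.42661474 -0.15828069  0.026     ] [ 0.42891745 -0.21595648  0.026     ] farwall [ 0.60445108 -0.22279608  0.004     ] [ 0.40974284 -0.14438377  0.004     ]
```

```bash
python3 -m crank '[[[0,0,0],[0.11,-0.3,0.8],1],[[0,0,0],[0.11,-0.8,1.4],1],[[0,0,0],[0.11,-0.8,1.7],1],[[0,0,0],[0.11,-0.8,1.8],1],[[0,0,0],[0.11,-0.8,1.8],1],[[0,0,0],[0.11,-0.8,1.8],1]]'
python3 - <<'E'
from h import *
tip();go(0,.0015,.21)
E
```

```text
time_s: 6.45
tool_pos: [0.5327, -0.1838, 0.0332]
orientation: [0.074, 0.704, 0.703, 0.074]
contact_force: [0.7, -0.4, -2.8]
gripper_width: 0.0452
pen -7.62 y -0.02 h 0.90 mm tilt 0.2102 yaw -0.0018 F [ 0.66 -0.4  -2.78] M [-0.01  0.3  -0.03] 6.45
[ 0.5251 -0.1837  0.0338]
turn [0.0002, -0.0001, 0.0002] shift cm [0.011, -0.733, -0.217]
```

```bash
python3 -m crank '[[[0,0,0],[0,-0.3,-0.08],1],[[0,0,0],[0,-0.6,-0.14],1],[[0,0,0],[0,-0.85,-0.19],1],[[0,0,0],[0,-1.1,-0.24],1],[[0,0,0],[0,-1.1,-0.24],1]]'
python3 - <<'E'
from h import *
tip()
E
python3 -m crank '[[[0,0,0],[0,-0.1,-0.02],1],[[0,0,0],[0,-0.2,-0.04],1],[[0,0,0],[0,-0.2,-0.04],1]]'
python3 - <<'E'
from h import *
tip()
E
```

```text
time_s: 6.95
tool_pos: [0.5214, -0.1838, 0.0334]
orientation: [0.074, 0.704, 0.703, 0.074]
contact_force: [2.9, 0.1, -2.6]
gripper_width: 0.0447
pen 3.70 y 0.01 h 1.02 mm tilt 0.2107 yaw -0.0019 F [ 2.88  0.11 -2.6 ] M [ 0.16 -0.23  0.01] 6.95
time_s: 7.25
tool_pos: [0.5196, -0.1838, 0.0333]
orientation: [0.074, 0.704, 0.703, 0.074]
contact_force: [3.7, 0.4, -2.0]
gripper_width: 0.045
pen 5.53 y -0.02 h 0.94 mm tilt 0.2107 yaw -0.0018 F [ 3.66  0.36 -1.99] M [ 0.11 -0.55  0.05] 7.25
```

```bash
for i in 1; do python3 -m crank '[[[0,0,0],[0,-0.05,-0.01],1],[[0,0,0],[0,-0.05,-0.01],1]]' >/dev/null; python3 -c "
from h import *
tip()"; python3 -m crank '[[[0,0,0],[0,-0.05,-0.01],1],[[0,0,0],[0,-0.05,-0.01],1]]' >/dev/null; python3 -c "
from h import *
tip()"; python3 -m crank '[[[0,0,0],[0,-0.05,-0.01],1],[[0,0,0],[0,-0.05,-0.01],1]]' >/dev/null; python3 -c "
from h import *
tip()"; done
```

```text
pen 6.08 y -0.00 h 0.89 mm tilt 0.2105 yaw -0.0018 F [ 4.59  0.44 -1.85] M [ 0.14 -0.73  0.1 ] 7.45
pen 6.69 y -0.01 h 0.88 mm tilt 0.2104 yaw -0.0018 F [ 4.94  0.2  -1.58] M [ 0.17 -0.75 -0.05] 7.65
pen 7.20 y 0.03 h 0.86 mm tilt 0.2103 yaw -0.0018 F [ 4.94  0.23 -0.9 ] M [ 0.16 -0.8   0.08] 7.85
```

```bash
python3 -m crank '[[[0,0,0],[0,-0.05,-0.01],1],[[0,0,0],[0,-0.05,-0.01],1]]' >/dev/null; python3 -c "
from h import *
tip()"; python3 -m crank '[[[0,0,0],[0,-0.05,-0.01],1],[[0,0,0],[0,-0.05,-0.01],1]]' >/dev/null; python3 -c "
from h import *
tip()"; python3 -c "
from h import *
from cell import robot
b=robot.snapshot('scene')['img'];b=np.clip(b.astype(float)*1.6,0,255).astype(np.uint8);cv2.imwrite('pics/scz4.png',cv2.resize(b[265:340,330:420],None,fx=8,fy=8,interpolation=cv2.INTER_CUBIC))"
```

```text
pen 7.45 y -0.00 h 0.92 mm tilt 0.2109 yaw -0.0017 F [ 5.87  0.9  -1.72] M [ 0.18 -1.13  0.07] 8.05
pen 7.54 y 0.02 h 0.98 mm tilt 0.2116 yaw -0.0016 F [ 8.15  1.11 -3.28] M [ 0.25 -1.5   0.07] 8.25
```

View pics/scz4.png

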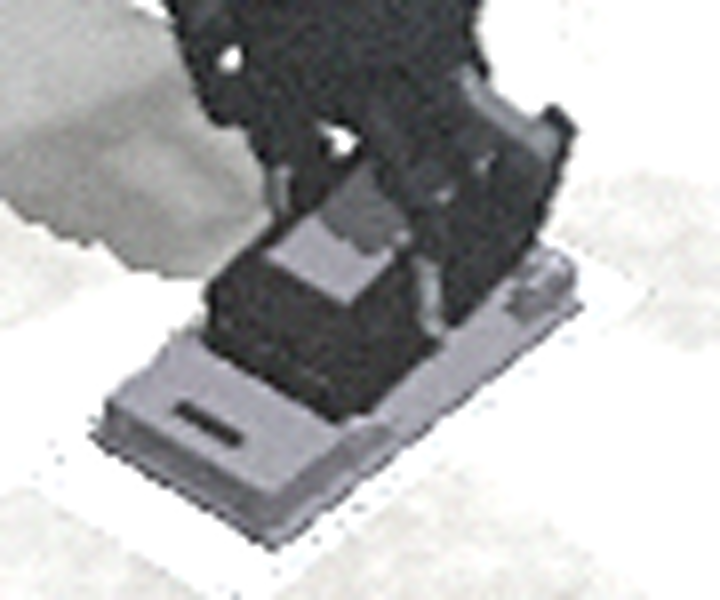

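```bash
sed -i 's/XL,FL,YD,YAW=.467/XL,FL,YD,YAW=.4685/' h.py
python3 - <<'E'
from h import *
tip()
go(.0083,.0008,.21);go(.0087,.0008,.18);go(.0091,.0008,.15)
E
```

```text
pen 9.01 y 0.02 h 0.98 mm tilt 0.2116 yaw -0.0015 F [ 7.62  1.24 -2.02] M [ 0.16 -1.47  0.05] 8.3
[ 0.5183 -0.1837  0.0331]
turn [0.0016, 0.0001, 0.0005] shift cm [0.006, 0.067, 0.042]
[ 0.5186 -0.1837  0.0314]
turn [0.0316, 0.0001, 0.0005] shift cm [0.006, 0.054, 0.219]
[ 0.5188 -0.1837  0.0296]
turn [0.0616, 0.0001, 0.0005] shift cm [0.006, 0.036, 0.396]
```

```bash
python3 -m crank '[[[0,0,0],[0,0.1,0.04],1],[[0.015,0,0],[0,0.1,0.13],1],[[0.03,0,0],[0,0.09,0.22],1],[[0.045,0,0],[0,0.08,0.31],1],[[0.06,0,0],[0,0.07,0.4],1],[[0.06,0,0],[0,0.07,0.4],1],[[0.06,0,0],[0,0.07,0.4],1]]'
python3 - <<'E'
from h import *
tip()
go(.0095,.0008,.12);go(.0098,.0006,.09)
E
```

```text
time_s: 9.0
tool_pos: [0.5185, -0.1838, 0.0293]
orientation: [0.053, 0.706, 0.705, 0.053]
contact_force: [6.2, 0.6, -1.6]
gripper_width: 0.0454
pen 9.32 y 0.04 h 0.56 mm tilt 0.1499 yaw -0.0016 F [ 6.2   0.64 -1.64] M [ 0.09 -0.93  0.05] 9.0
[ 0.5189 -0.1837  0.0278]
turn [0.0299, -0.0, 0.0004] shift cm [0.005, 0.012, 0.158]
[ 0.5191 -0.1837  0.0258]
turn [0.0599, -0.0, 0.0004] shift cm [0.006, 0.001, 0.359]
```

```bash
python3 -m crank '[[[0.015,0,0],[0,0.04,0.08],1],[[0.03,0,0],[0,0.03,0.16],1],[[0.03,0,0],[0,0.03,0.16],1]]'
python3 - <<'E'
from h import *
tip()
E
python3 -m crank '[[[0.015,0,0],[0,0.0,0.1],1],[[0.03,0,0],[0,0,0.2],1],[[0.03,0,0],[0,0,0.2],1]]'
python3 - <<'E'
from h import *
tip()
go(.0099,.0005,.07);go(.0102,.0004,.05)
E
```

```text
time_s: 9.3
tool_pos: [0.5191, -0.1838, 0.0276]
orientation: [0.042, 0.706, 0.705, 0.042]
contact_force: [4.5, -0.1, -3.8]
gripper_width: 0.0454
pen 9.29 y 0.02 h 0.71 mm tilt 0.1188 yaw -0.0015 F [ 4.53 -0.12 -3.77] M [ 0.03 -1.01  0.05] 9.3
time_s: 9.6
tool_pos: [0.5194, -0.1835, 0.0257]
orientation: [0.031, 0.707, 0.706, 0.031]
contact_force: [4.9, 1.7, 0.4]
gripper_width: 0.045
pen 9.54 y 0.23 h 0.60 mm tilt 0.0889 yaw -0.0011 F [4.86 1.66 0.4 ] M [ 0.51 -1.12  0.34] 9.6
[ 0.5193 -0.1837  0.0245]
turn [0.0189, -0.0002, 0.0009] shift cm [-0.017, -0.019, 0.124]
[ 0.5192 -0.1837  0.0232]
turn [0.0389, -0.0001, 0.0009] shift cm [-0.017, -0.034, 0.254]
```

```bash
python3 -m crank '[[[0,0,0],[0.05,0,0],1],[[0.01,0,0],[0.05,-0.01,0.06],1],[[0.02,0,0],[0.05,-0.02,0.12],1],[[0.02,0,0],[0.05,-0.02,0.12],1]]'
python3 - <<'E'
from h import *
tip()
go(.0099,.0005,.07);go(.0102,.0004,.05)
E
```

```text
time_s: 10.0
tool_pos: [0.5189, -0.1827, 0.0244]
orientation: [0.024, 0.707, 0.706, 0.025]
contact_force: [5.5, 3.3, -2.8]
gripper_width: 0.0448
pen 10.32 y 1.03 h 0.50 mm tilt 0.0688 yaw -0.0010 F [ 5.54  3.28 -2.81] M [ 0.86 -0.85  0.42] 10.0
[ 0.5193 -0.1837  0.0245]
turn [-0.0012, -0.0007, 0.001] shift cm [-0.096, 0.041, -0.005]
[ 0.5192 -0.1837  0.0232]
turn [0.0188, -0.0006, 0.001] shift cm [-0.097, 0.029, 0.126]
```

```bash
python3 -m crank '[[[0,0,0],[0.06,0.03,0],1],[[0,0,0],[0.06,0.03,0],1],[[0,0,0],[0.06,0.03,0],1]]'
python3 - <<'E'
from h import *
tip()
from cell import robot
b=robot.snapshot('scene')['img'];b=np.clip(b.astype(float)*1.6,0,255).astype(np.uint8);cv2.imwrite('pics/scz5.png',cv2.resize(b[265:340,330:420],None,fx=8,fy=8,interpolation=cv2.INTER_CUBIC))
E
```

```text
time_s: 10.3
tool_pos: [0.519, -0.1826, 0.0245]
orientation: [0.024, 0.707, 0.706, 0.025]
contact_force: [3.1, 2.4, -2.9]
gripper_width: 0.045
pen 10.14 y 1.22 h 0.56 mm tilt 0.0695 yaw -0.0018 F [ 3.1   2.35 -2.93] M [ 0.47 -0.75  0.32] 10.3
```

View pics/scz5.png

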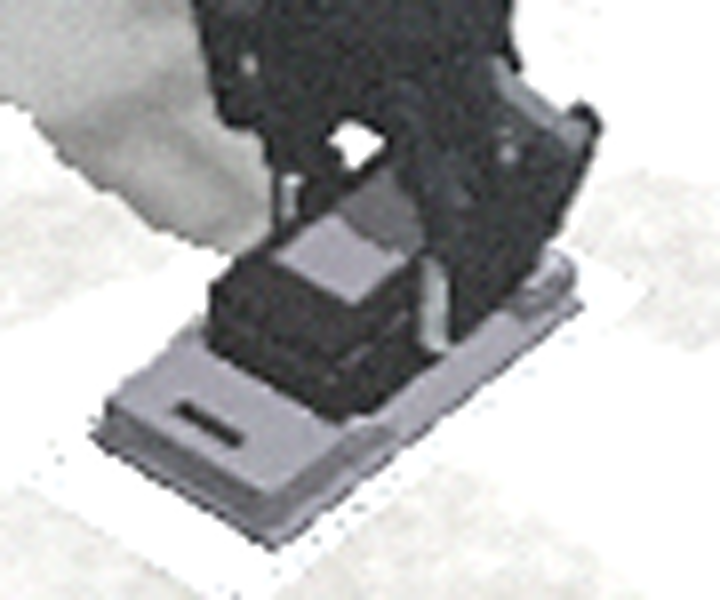

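```bash
python3 -m crank '[[[0,0,-0.006],[0.03,0,0],1],[[0.01,0,-0.006],[0.03,0,0.06],1],[[0.02,0,-0.006],[0.03,0,0.13],1],[[0.02,0,-0.006],[0.03,0,0.13],1]]'
python3 - <<'E'
from h import *
tip()
E
```

```text
time_s: 10.75
tool_pos: [0.5197, -0.1824, 0.0233]
orientation: [0.018, 0.705, 0.708, 0.017]
contact_force: [4.3, 1.3, -3.2]
gripper_width: 0.0448
pen 9.75 y 1.02 h 0.56 mm tilt 0.0495 yaw 0.0041 F [ 4.28  1.3  -3.25] M [ 0.19 -0.98 -0.03] 10.75
```

```bash
python3 -m crank '[[[0.012,0,0],[0,-0.02,0.08],1],[[0.025,0,0],[0,-0.03,0.16],1],[[0.025,0,0],[0,-0.03,0.16],1]]'
python3 - <<'E'
from h import *
tip(); go(.0104,0.0001,0)
E
```

```text
time_s: 11.05
tool_pos: [0.5195, -0.1824, 0.0216]
orientation: [0.009, 0.706, 0.709, 0.008]
contact_force: [4.8, 1.4, -1.9]
gripper_width: 0.0451
pen 10.23 y 1.03 h 0.46 mm tilt 0.0241 yaw 0.0043 F [ 4.79  1.42 -1.89] M [ 0.15 -1.08  0.  ] 11.05
[ 0.5196 -0.1837  0.0198]
turn [0.0241, 0.0003, 0.0063] shift cm [-0.129, 0.003, 0.184]
```

```bash
python3 -m crank '[[[0.012,0,0],[0,0,0.08],1],[[0.022,0,0],[0,0,0.15],1],[[0.022,0,0],[0,0,0.15],1]]'
python3 - <<'E'
from h import *
tip(); go(.0104,0.0001,0)
E
```

```text
time_s: 11.35
tool_pos: [0.5195, -0.1824, 0.0201]
orientation: [0.001, 0.706, 0.709, 0.001]
contact_force: [5.4, 0.9, -2.1]
gripper_width: 0.0449
pen 10.44 y 1.05 h 0.33 mm tilt 0.0020 yaw 0.0044 F [ 5.35  0.88 -2.12] M [ 0.15 -1.04  0.02] 11.35
[ 0.5196 -0.1837  0.0198]
turn [0.002, 0.0004, 0.0064] shift cm [-0.132, 0.005, 0.035]
```

Flat, about 0.3 mm above the floor. I'll lower it to light contact, then release.

```bash
python3 -m crank '[[[0.002,0,0],[0,0,0.03],1],[[0.002,0,0],[0,0,0.05],1],[[0.002,0,0],[0,0,0.05],1]]'
python3 -c "
from h import *
tip()"
python3 -m crank '[[[0,0,0],[0,0,0],0.6],[[0,0,0],[0,0,0],0.4],[[0,0,0],[0,0,0],0.3],[[0,0,0],[0,0,0],0.3],[[0,0,0],[0,0,0],0.3],[[0,0,0],[0,0,0],0.3]]' 20
python3 - <<'E'
from h import *
tip()
from cell import robot
b=robot.snapshot('scene')['img'];b=np.clip(b.astype(float)*1.6,0,255).astype(np.uint8);cv2.imwrite('pics/scz6.png',cv2.resize(b[265:340,330:420],None,fx=8,fy=8,interpolation=cv2.INTER_CUBIC))
E
```

```text
time_s: 11.65
tool_pos: [0.5193, -0.1825, 0.0197]
orientation: [0.0, 0.706, 0.709, -0.0]
contact_force: [5.2, 0.7, -1.5]
gripper_width: 0.0456
pen 10.66 y 0.98 h 0.01 mm tilt 0.0004 yaw 0.0041 F [ 5.24  0.74 -1.46] M [ 0.17 -1.03 -0.04] 11.65
time_s: 12.25
tool_pos: [0.519, -0.1824, 0.0197]
orientation: [0.0, 0.706, 0.709, 0.0]
contact_force: [1.5, 0.1, 1.0]
gripper_width: 0.06
pen 11.01 y 1.01 h -0.06 mm tilt 0.0006 yaw 0.0041 F [1.52 0.14 1.01] M [-0.04 -0.01  0.02] 12.25
```

View pics/scz6.png

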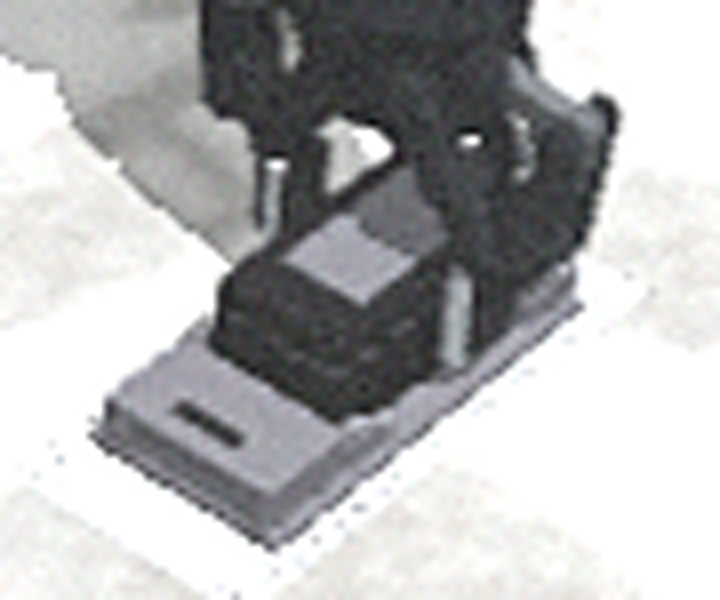

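```bash
python3 -m crank '[[[0,0,0],[0,0,-1],0.1],[[0,0,0],[0,0,-3],0],[[0,0,0],[0,0,-6],0],[[0,0,0],[0,0,-10],0],[[0,0,0],[0,0,-14],0],[[0,0,0],[0,0,-14],0]]'
python3 -m crank '[[[0,0,0],[25,0,-5],0],[[0,0,0],[25,0,-5],0],[[0,0,0],[25,0,-5],0],[[0,0,0],[25,0,-5],0],[[0,0,0],[25,0,-5],0],[[0,0,0],[25,0,-5],0],[[0,0,0],[25,0,-5],0],[[0,0,0],[25,0,-5],0]]'
python3 - <<'E'
from h import *
from cell import robot
b=robot.snapshot('scene')['img'];cv2.imwrite('pics/s7.png',b);b2=np.clip(b.astype(float)*1.6,0,255).astype(np.uint8);cv2.imwrite('pics/scz7.png',cv2.resize(b2[265:340,330:420],None,fx=8,fy=8,interpolation=cv2.INTER_CUBIC))
t=robot.snapshot('top')['img'];cv2.imwrite('pics/t7.png',t);cv2.imwrite('pics/tz7.png',cv2.resize(t[225:315,350:440],None,fx=6,fy=6,interpolation=cv2.INTER_CUBIC))
E
```

```text
time_s: 12.9
tool_pos: [0.5211, -0.1831, 0.1653]
orientation: [0.004, 0.706, 0.708, 0.002]
contact_force: [0.2, 0.5, -0.7]
gripper_width: 0.0851
time_s: 13.7
tool_pos: [0.5178, 0.0663, 0.2097]
orientation: [0.001, 0.706, 0.708, -0.0]
contact_force: [-0.3, -0.5, -0.7]
gripper_width: 0.0854
```

View pics/scz7.png

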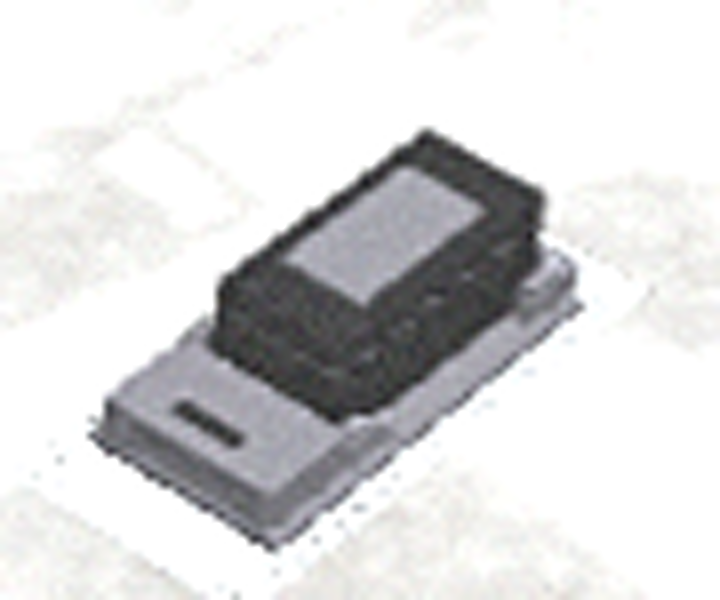

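View pics/tz7.png

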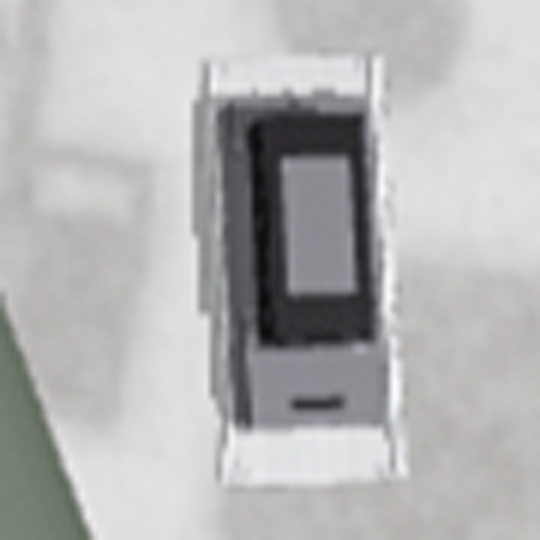

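View pics/s7.png

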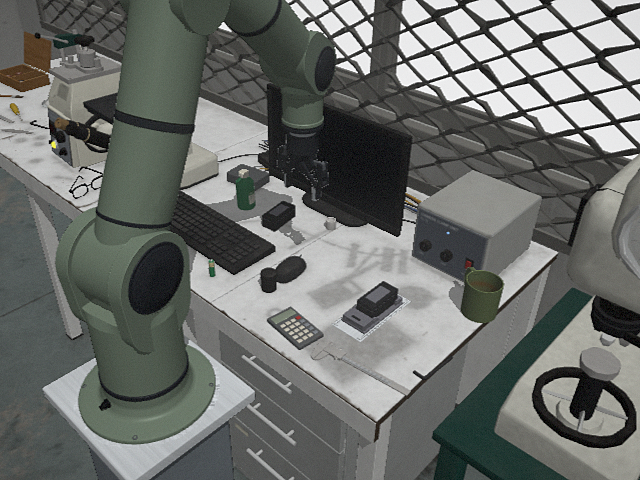

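Run:
```python
from h import *
q=lambda u,v,z:ray("scene",(330+u/8-.44,265+v/8-.44),z)
P=[q(u,v,.05) for u,v in((222,285),(427,130),(546,190))];print(*P,np.linalg.norm(P[1]-P[0]),np.linalg.norm(P[2]-P[1]))
# two-view triangulation of the corners: top zoom6 off(350,225)
T=[(257,345),(250,115),(363,117)]
for (u,v),(a,b) in zip(((222,285),(427,130),(546,190)),T):
    c=cal();Ps=[np.array(c[n]["mtx"])@np.c_[c[n]["R"],np.ravel(c[n]["t"])] for n in("scene","top")]
    X=cv2.triangulatePoints(*Ps,np.array([330+u/8-.44,265+v/8-.44]),np.array([350+a/6-.42,225+b/6-.42]));print((X[:3]/X[3]).ravel())
```

```text
[ 0.47031199 -0.16331728  0.05      ] [ 0.56946423 -0.16110347  0.05      ] [ 0.5714985  -0.20431094  0.05      ] 0.09917695382571431 0.043255325717841256
[ 0.47167674 -0.15878826  0.04612765]
[ 0.57235759 -0.15774661  0.04630026]
[ 0.56854997 -0.20590087  0.0525446 ]
```

```bash
python3 -m crank '[[[0,0,0],[0,0,0],0],[[0,0,0],[0,0,0],0],[[0,0,0],[0,0,0],0]]'
python3 - <<'E'
from h import *
from cell import robot
a=cv2.imread("pics/s7.png");b=robot.snapshot("scene")["img"]
print(cv2.absdiff(a,b)[265:340,330:420].mean())
c=cv2.imread("pics/scene0.png")
for n,(x0,y0,x1,y1) in dict(spare=(260,200,298,230),plug=(324,215,338,232),cup=(460,265,505,325),can=(258,262,280,295),bottle=(234,166,258,212)).items(): print(n,cv2.absdiff(c,b)[y0:y1,x0:x1].mean())
robot.sign_off()
E
```

```text
time_s: 14.1
tool_pos: [0.518, 0.0672, 0.2096]
orientation: [0.0, 0.706, 0.708, 0.0]
contact_force: [0.3, -0.5, -0.1]
gripper_width: 0.0856
2.7031604938271605
spare 28.37076023391813
plug 3.1134453781512605
cup 3.2502469135802468
can 3.4779614325068873
bottle 23.03592995169082
the job is handed in; nothing more can be done
```

The tongued pack is seated flat in the dock with its tongue under the lip. I released it and handed the job in at about 14 s. No verdict is reported, so this rests on my own checks.

**How it went in:** I carried the pack over tilted 0.21 rad nose-down, pushed the tongue in until it met the lip, and rocked it flat. The lip was about 1.5 mm off my camera estimate, and I corrected for that. The bay was about 1 mm off sideways and turned by about 0.006 rad, so I shifted and turned the pack to match. The largest force reading I saw was about 8 N, apart from about 12 N while gripping at pickup.

**Last checks:**
- **Seating:** before release the pack's tilt was about 0.0004 rad and its underside was on the bay floor. The tongue was about 10.7 mm under the lip, which puts the spring contact about 4.5 mm in. That last figure is worked out, because I had no direct reading of the joint.
- **Flatness by camera:** two views put the front and rear left corners of the top at equal height, about 46 mm. The rear right corner came out about 6 mm higher. I put that down to picking the pixel by eye, since the left corners and the tool readings show it flat.
- **Height by camera:** those corners should read 50 mm, so the camera heights are only good to a few mm. The seated height rests on the tool readings.
- **Bystanders:** the plug, mug and lens can look unchanged between the first and last pictures. The spare pack and bottle differ in brightness (23 to 28 against about 3). I put that down to the arm's shadow and did not measure their positions again. In the last picture they look to be in place, and the arm never went near them.

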